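Unlatch the larger control enclosure

ROBOT

A 6-joint arm with a two-finger parallel gripper is mounted at the origin on a cart in front of the work surface, level with it; the furniture and walls round the work are solid. World frame = base frame: x ahead of the robot, y to its left, z up, the work surface at z = 0. Lengths are in m, angles in rad, forces in N, time in s.
With the tool pointing down it reaches from about 0.3 to 0.875 m from the base axis. Payload 6.4 kg.
Tool frame: the origin (TCP) lies midway between the tips of the shut fingers; the grasp point (between the pads) lies 19 mm behind it; z points along the fingers, y is the line along which they close (so a half turn about z gives the same grasp; the last joint's range is limited). The gripper opens to 88 mm and grips with 3 to 60 N. Pads are 18 mm wide; open, the fingers measure 123 mm over their backs; the gripper's body (75 mm by 187 mm) begins 45 mm behind the grasp point.
Start: joints at [-0.206, 0.181, 1.607, -0, 1.354, -0.206], TCP at [0.575, 0, 0.214] pointing down, gripper open.
Joint ranges: [-2.99, 2.99], [-0.89, 2.07], [0.3, 2.58], [-1.14, 4.28], [0, 2.63], [-3.12, 3.12]. Speed limits (rad/s): [2.57, 2.57, 3.01, 3.14, 3.14, 3.14].

INTERFACE

Orientations are given as a unit quaternion [w, x, y, z].
In Python, from bench import read_state, grab_frame, calibration, close_job, boxes_of, cut_out gives the robot as it stands.
- The arm moves only by the tool move_arm, never from a script. Its arguments are lists of equal length, an entry for each row: "fingers": the opening, from 0 (shut) to 1 (fully open); "offset": the shift along the world's x, y, z in mm, a list of three; "dr": the turn, a rotation vector about the world's x, y, z in rad, a list of three. In form: {"fingers": [fingers, ...], "offset": [[tx, ty, tz], ...], "dr": [[rx, ry, rz], ...]}. A call has 1 to 5 rows; each row is the pose to reach, as a shift and turn from the pose commanded when the call began; what a row does not reach only later rows make up. A row lasts 1/12 s, in which the tool goes at most 41.7 mm and 7.16 degrees, less where a joint would pass 70% of its speed; a pose out of reach is approached as far as the arm can. A call with a gripper value outside its range is refused whole. The fingers move at their own pace and stop on an object; the grip force is fixed at half the most. Time passes only in rows, so rows that repeat a pose let the fingers close. It gives the time, the measured TCP pose, the force, the opening and the grip force at its end, in the units of the state.
- read_state(): the state, without advancing time (a new reading comes with each control period).
- grab_frame(name): name is "scene" or "side" or "wrist"; returns the picture (384x512x3 uint8, red, green, blue); there is no depth.
- calibration(name): a dict with "fx", "fy", "cx", "cy" (pixels), "D" ([k1, k2, p1, p2, k3] as OpenCV has them; the pictures are not rectified), "rvec" (rotation vector, rad) and "tvec" (3), from world to camera coordinates, as OpenCV has them. Camera axes: x right, y down, z forward; pixel columns grow to the right and rows downward; lengths in m; the calibration is good to about 2 mm. A picture is of the moment at which its call begins: read the wrist's pose just before it. calibration takes no time and is no camera call; for the wrist camera it gives the pose at the moment of the call.
- close_job(): hands the job in; it is judged then, once.
Trained networks look in the newest picture that a camera, given by its name, has taken for a name from the list of things; names that differ only in an ending like _2 or _b are one class to them, and where a whole thing is asked for, a point or a joint stands for the part that bears it (a point fixed in the world has none). Each returns a list of dicts, best first, with "p" (0 to 1); they miss things now and then, are a little off and sometimes report something else, mostly with a low value. They report only what shows in the picture. A call takes as long as a camera call. They do not tell look-alikes from the thing itself.
- boxes_of(name, camera): "extent" ([left, top, right, bottom] as shares, 0 to 1, of the picture: columns of its width, rows of its height, round what is visible of it).
- cut_out(name, camera): "pixels" (384x512 bool, what is visible of it) and "extent" ([left, top, right, bottom] as shares, 0 to 1, of the picture: columns of its width, rows of its height, round what is visible of it).
The state is a dict: "clock": time; "joint_pos": joint angles; "joint_vel": joint speeds; "joint_efforts": joint torques, N m; "position": TCP position; "ee_rot": TCP orientation; "contact_force": force on the tool from outside, world axes, zero at the start; "ft_torque": the same for the moment, N m; "grip_width": finger opening in m; "grip_force": force on a finger pad.
Only numpy, scipy, OpenCV 4.12 (cv2) and the standard library are available. Lean on these libraries where they do the work, as an engineer would, in place of code of your own. Each camera call takes 0.05 s, during which the arm holds its last target. There are 200 camera calls.

TASK

Two grey steel enclosures lie on the bench. Release the cover of the larger one: turn its black wing knob a full quarter turn anticlockwise (seen from above), let go and leave the cover sprung ajar. Leave the smaller enclosure latched.

Things in the scene. Friction and masses are not known exactly. Their poses are not given: they have to be found in the camera images.
- large_box_knob_grip (a point): Middle of the black wing knob on the larger enclosure, 20 mm above its cover and 95 mm above the bench. The wing is a straight bar 50 long, 14 thick, 24 tall, its foot 8 mm clear of the cover; free space all round. x: along the bar (away from the robot when locked, up to 24 degrees aside), y: across its thickness (pinch along y), z: up, turning axis; turns with the knob.
- large_box_knob (a joint): Turn of that knob, rad: 0 to 0.12 locked at the start, bar pointing front to back; grows anticlockwise seen from above; stop at 1.57. Takes about 0.1 N m, stays where left; from about 1.1 the cam beneath lets the cover go.
- large_box_cover (a joint): Opening of the larger enclosure's flat cover, rad: 0 shut, hinged at its rear edge. Grey box fixed to the bench, 190 wide, 170 deep, 75 mm high; knob 44 mm behind the front face, mid-width. Once the cam lets go, a weak spring (about 3 N at the knob) lifts the cover to about 0.22, the knob by 27 mm; fingers on the knob may hold it down until they open.
- small_box_knob (a joint): Turn of the like knob on the smaller grey enclosure (120 wide, 130 deep, 75 mm high), rad: 0 to 0.12 locked at the start; leave it there.
Not all that is in view belongs to the job. Leave any turquoise look-alike of the part that bears small_box_knob alone.

How it is judged:
At the end, for the whole second after the job is handed in: The larger enclosure's knob is turned at least 1.3 rad (within about 15 degrees of the quarter turn), its cover stands ajar by more than 0.15 rad and is at rest, and the smaller enclosure's knob is still below 0.3 rad (value of joint large_box_knob above 1.3 rad and value of joint large_box_cover above 0.15 rad and velocity of joint large_box_cover below 0.05 rad/s and value of joint small_box_knob below 0.3 rad); the robot touches nothing.
It fails at once if the smaller enclosure's knob is turned (value of joint small_box_knob above 0.4 rad).
It also fails if it takes over 29 s, if anything falls off the work surface, if the arm or the gripper's body presses on something with over 40 N, if the wrist force passes 120 N, or if a joint passes its speed limit or range.

## Working session

There is one attempt and no reset: what is moved stays moved. The work goes in short steps, Python scripts to look and compute and a tool call to move; the robot and the scene stay as the last step left them, time stands still between calls to the robot, and variables do not carry over. Pictures are saved under pics/ and viewed, at most 10 in all, crops included, and the job is handed in when it is done.

Besides the shell and the picture viewer there is one more tool, called after "Request:" by a JSON object that holds its "api" and its "payload", one argument or row to a line. move_arm: Moves the arm, as the interface text tells. Its arguments: {"type":"object","properties":{"fingers":{"type":"array","items":{"type":"number"}},"offset":{"type":"array","items":{"type":"array","items":{"type":"number"}}},"dr":{"type":"array","items":{"type":"array","items":{"type":"number"}}}},"required":["fingers","offset","dr"]}

```bash
mkdir -p pics
cat > h.py <<'E'
import numpy as np,cv2
from bench import *
def ray(cam,uv,z):
    c=calibration(cam);K=np.array([[c['fx'],0,c['cx']],[0,c['fy'],c['cy']],[0,0,1]])
    p=cv2.undistortPoints(np.array(uv,float).reshape(-1,1,2),K,np.array(c['D'],float)).reshape(-1,2)
    R=cv2.Rodrigues(np.array(c['rvec'],float))[0];t=np.array(c['tvec'],float).ravel()
    o=-R.T@t;d=np.c_[p,np.ones(len(p))]@R
    return o+d*((z-o[2])/d[:,2])[:,None]
def proj(cam,P):
    c=calibration(cam);K=np.array([[c['fx'],0,c['cx']],[0,c['fy'],c['cy']],[0,0,1]])
    return cv2.projectPoints(np.array(P,float).reshape(-1,1,3),np.array(c['rvec'],float),np.array(c['tvec'],float),K,np.array(c['D'],float))[0].reshape(-1,2)
def save(im,n): cv2.imwrite('pics/'+n,cv2.cvtColor(im,cv2.COLOR_RGB2BGR))
E
python3 - <<'E'
from h import *
ims=[]
for cam in ['scene','wrist']:
    im=grab_frame(cam).copy()
    ims.append(im)
    for n in ['large_box_knob','large_box_cover','small_box_knob']:
        for r in cut_out(n,cam):
            m=r['pixels'];v,u=np.nonzero(m)
            if len(u)==0: continue
            c=[u.mean(),v.mean()]
            print(cam,n,round(r['p'],2),np.round(c,1),np.round(np.array(r['extent'])*[512,384,512,384]),np.round(ray(cam,[c],.095)[0],3))
save(ims[0],'a.png');save(ims[1],'b.png')
print(read_state()['clock'])
E
```

```text
scene large_box_knob 0.6 [232.3 199.5] [224. 193. 244. 209.] [ 0.528 -0.424  0.095]
scene large_box_cover 0.85 [249.6 205.9] [204. 172. 301. 240.] [ 0.552 -0.462  0.095]
scene small_box_knob 0.95 [261.4 284. ] [246. 277. 276. 296.] [ 0.472 -0.664  0.095]
scene small_box_knob 0.63 [196.  145.8] [183. 139. 205. 153.] [ 0.54  -0.157  0.095]
wrist small_box_knob 0.89 [214.1 337.2] [188. 330. 238. 347.] [ 0.54  -0.166  0.095]
0.4
```

View pics/a.png

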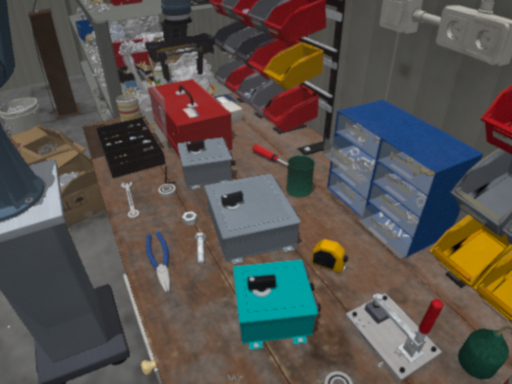

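View pics/b.png

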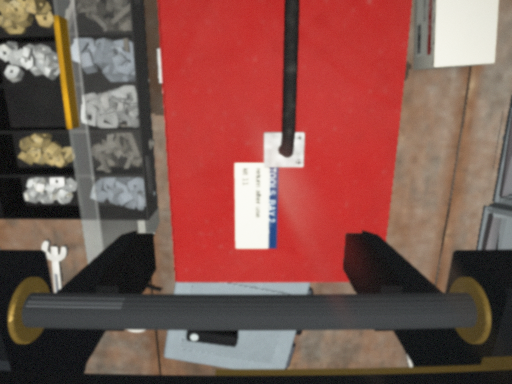

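The scene picture shows three boxes with a wing knob:
- **Small grey box:** knob at (196,146). This one stays latched.
- **Larger grey box:** knob at (232,199).
- **Turquoise look-alike:** knob at (261,284).

The wider grey box, with its cover at (250,206), fits the description. The wrist picture shows the red toolbox and the small box's knob at (214,337).

Run:
```python
from h import *
im=grab_frame('scene'); c=cv2.resize(im[130:300,170:320],None,fx=3.5,fy=3.5,interpolation=cv2.INTER_CUBIC); save(c,'c.png')
s=read_state();print(s['ee_rot'],s['position'],s['clock'])
from scipy.spatial.transform import Rotation as R
q=s['ee_rot'];print(R.from_quat([*q[1:],q[0]]).as_matrix().round(2))
w=calibration('wrist');r=cv2.Rodrigues(np.array(w['rvec'],float))[0];print(-r.T@np.ravel(w['tvec']),r.round(2))
print(ray('wrist',[[256,192],[0,0],[511,0],[256,280]],.095).round(3))
# large box top corners (px est) for size check
print(ray('scene',[[205,182],[265,175],[299,213],[217,223]],.075).round(3))
```

```text
[-5.32792348e-05  7.07119253e-01  7.07094306e-01 -4.40061378e-05] [5.74964628e-01 5.02713139e-06 2.13757687e-01] 0.45
[[ 0.  1. -0.]
 [ 1. -0.  0.]
 [ 0. -0. -1.]]
[0.57475886 0.07091858 0.38495159] [[ 1.   -0.   -0.  ]
 [-0.   -0.96  0.28]
 [-0.   -0.28 -0.96]]
[[ 0.581 -0.014  0.095]
 [ 0.379  0.143  0.095]
 [ 0.781  0.144  0.095]
 [ 0.581 -0.1    0.095]]
[[ 0.507 -0.305  0.075]
 [ 0.654 -0.349  0.075]
 [ 0.649 -0.515  0.075]
 [ 0.474 -0.46   0.075]]
```

View pics/c.png

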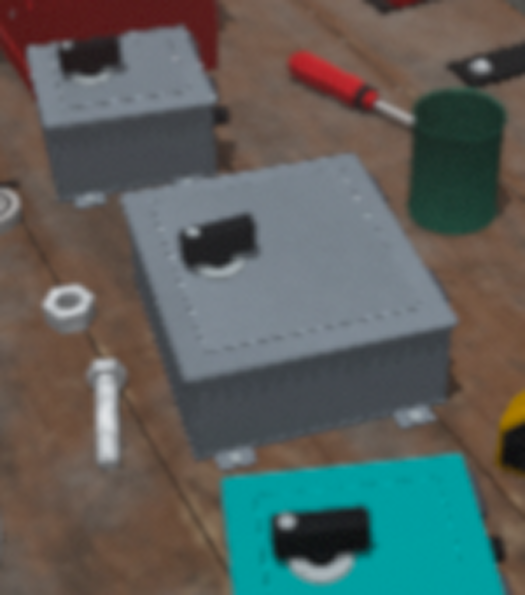

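The crop confirms that the wider, plain grey box is the larger one, with its knob at crop (218,242). It lies between the small grey box and the turquoise look-alike. The next move takes the arm above it, with the tool turned clockwise so there is range for the quarter turn.

Request:
{"api": "move_arm", "payload": {
  "fingers": [1, 1, 1, 1, 1],
  "offset": [
    [-3, -28, 4],
    [-6, -56, 8],
    [-9, -84, 12],
    [-12, -112, 16],
    [-15, -140, 20]
  ],
  "dr": [
    [0, 0, -0.12],
    [0, 0, -0.24],
    [0, 0, -0.36],
    [0, 0, -0.48],
    [0, 0, -0.6]
  ]
}}

```text
clock: 0.87
position: [0.5598, -0.1411, 0.2341]
ee_rot: [0.0, 0.886, 0.464, 0.0]
contact_force: [0.6, -0.6, 0.6]
grip_width: 0.0885
grip_force: 0.0
```

Request:
{"api": "move_arm", "payload": {
  "fingers": [1, 1, 1, 1, 1],
  "offset": [
    [-3, -28, 0],
    [-6, -56, 0],
    [-9, -84, 0],
    [-12, -112, 0],
    [-15, -140, 0]
  ],
  "dr": [
    [0, 0, -0.12],
    [0, 0, -0.24],
    [0, 0, -0.36],
    [0, 0, -0.48],
    [0, 0, -0.6]
  ]
}}

```text
clock: 1.28
position: [0.5447, -0.2813, 0.2339]
ee_rot: [0.0, 0.983, 0.181, 0.0]
contact_force: [1.2, 0.1, -0.1]
grip_width: 0.0883
grip_force: 0.0
```

Request:
{"api": "move_arm", "payload": {
  "fingers": [1, 1, 1, 1, 1],
  "offset": [
    [-3, -28, 0],
    [-6, -56, 0],
    [-9, -84, 0],
    [-12, -112, 0],
    [-15, -140, 0]
  ],
  "dr": [
    [0, 0, -0.12],
    [0, 0, -0.24],
    [0, 0, -0.36],
    [0, 0, -0.48],
    [0, 0, -0.6]
  ]
}}

```text
clock: 1.7
position: [0.5297, -0.4213, 0.2338]
ee_rot: [-0.0, 0.993, -0.117, 0.0]
contact_force: [0.4, -0.1, 0.2]
grip_width: 0.0881
grip_force: 0.0
```

Request:
{"api": "move_arm", "payload": {
  "fingers": [1, 1],
  "offset": [
    [0, 0, 0],
    [0, 0, 0]
  ],
  "dr": [
    [0, 0, 0],
    [0, 0, 0]
  ]
}}

```text
clock: 1.87
position: [0.5293, -0.4213, 0.2332]
ee_rot: [-0.0, 0.993, -0.115, -0.0]
contact_force: [-0.4, 0.1, 0.6]
grip_width: 0.0879
grip_force: 0.0
```

```bash
cat > look.py <<'E'
from h import *
import sys
from scipy.spatial.transform import Rotation as R
s=read_state();q=s['ee_rot'];M=R.from_quat([*q[1:],q[0]]).as_matrix()
print('tcp',np.round(s['position'],4),'tooly yaw deg',np.degrees(np.arctan2(M[1,1],M[0,1])).round(1),'q',np.round(s['joint_pos'],2),s['clock'])
im=grab_frame('wrist').copy()
for r in cut_out('large_box_knob','wrist'):
    m=r['pixels'].astype(np.uint8)
    pts=ray('wrist',np.argwhere(m)[:,::-1],.107)  # top face
    rr=cv2.minAreaRect((pts[:,:2]*1000).astype(np.float32)); b=cv2.boxPoints(rr)
    e=max([b[1]-b[0],b[2]-b[1]],key=np.linalg.norm); a=np.degrees(np.arctan2(e[1],e[0]));
    print(round(r['p'],2),(np.array(r['extent'])*[512,384,512,384]).round(),'centre',np.round(rr[0],1),'size',np.round(rr[1],1),'bar yaw',(a+90)%180-90)
    cs,_=cv2.findContours(m,0,2);cv2.drawContours(im,cs,-1,(255,255,0),1)
save(im,sys.argv[1])
E
python3 look.py d.png
```

```text
tcp [ 0.5293 -0.4213  0.2332] tooly yaw deg -103.2 q [-0.85  0.39  1.31  0.    1.45  0.95] 1.8667
0.56 [233. 148. 269. 203.] centre [ 530.6 -422.9] size [51.5 29.7] bar yaw 13.3635025
```

View pics/d.png

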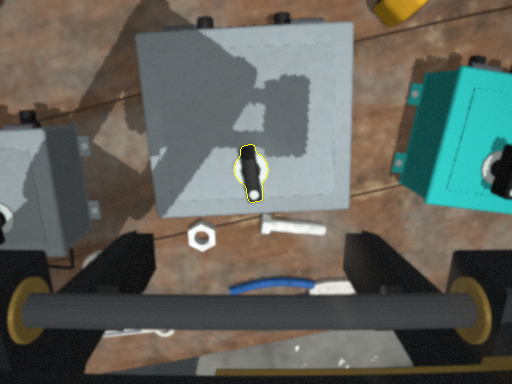

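The picture shows the larger box centred with its bar from about (247,148) to (254,200). The mask also takes in the white ring, so I'll refine the bar from its dark pixels.

Run:
```python
from h import *
im=grab_frame('wrist'); g=im.max(2)
m=np.zeros_like(g);m[140:210,225:278]=(g[140:210,225:278]<55)
n,l,st,ce=cv2.connectedComponentsWithStats(m);k=1+st[1:,4].argmax();print(st[k])
p=np.argwhere(l==k)[:,::-1]
P=ray('wrist',p,.107)[:,:2]*1000
rr=cv2.minAreaRect(P.astype(np.float32));b=cv2.boxPoints(rr);print(rr)
c=P.mean(0);u=np.linalg.svd(P-c,full_matrices=False)[2][0];print(c,np.degrees(np.arctan(u[1]/u[0])))
for z in(.107,.083):
  for a in(-3,-7,-12):
    a=np.radians(a);ax=np.array([np.cos(a),np.sin(a)])*25;ay=np.array([-np.sin(a),np.cos(a)])*7
    q=np.array([ax+ay,ax-ay,-ax-ay,-ax+ay])+[528,-422]
    print(z,a,proj('wrist',np.c_[q/1000,[z]*4]).round().tolist())
c=im[120:230,200:300];save(cv2.resize(c,None,fx=5,fy=5,interpolation=cv2.INTER_CUBIC),'e.png')
```

```text
[243 146  13  47 298]
((534.7992553710938, -420.13995361328125), (10.47346305847168, 41.51504135131836), 77.24437713623047)
[ 540.83895794 -421.11683178] -13.155925645879794
0.107 -0.05235987755982989 [[240.0, 150.0], [256.0, 147.0], [265.0, 201.0], [250.0, 204.0]]
0.107 -0.12217304763960307 [[242.0, 149.0], [258.0, 148.0], [263.0, 202.0], [248.0, 204.0]]
0.107 -0.20943951023931956 [[244.0, 148.0], [260.0, 148.0], [261.0, 203.0], [246.0, 203.0]]
0.083 -0.05235987755982989 [[241.0, 146.0], [255.0, 143.0], [264.0, 194.0], [250.0, 196.0]]
0.083 -0.12217304763960307 [[242.0, 145.0], [257.0, 144.0], [262.0, 195.0], [248.0, 196.0]]
0.083 -0.20943951023931956 [[245.0, 144.0], [260.0, 144.0], [260.0, 195.0], [246.0, 195.0]]
```

View pics/e.png

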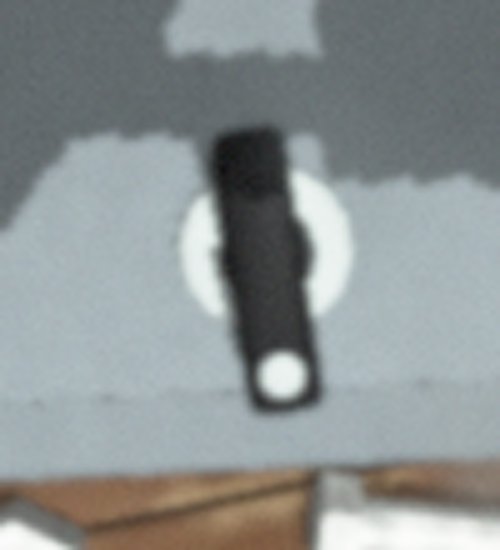

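The crop shows the bar's top running from (249,146) to (257,201). That puts it at about (0.530, -0.422) with a yaw of about -5°. Next I align the tool, descend and pinch.

Request:
{"api": "move_arm", "payload": {
  "fingers": [1, 1, 1, 1, 1],
  "offset": [
    [0.5, -0.5, -30],
    [0.5, -0.5, -65],
    [0.5, -0.5, -100],
    [0.5, -0.5, -130],
    [0.5, -0.5, -147]
  ],
  "dr": [
    [0, 0, 0.07],
    [0, 0, 0.14],
    [0, 0, 0.14],
    [0, 0, 0.14],
    [0, 0, 0.14]
  ]
}}

```text
clock: 2.43
position: [0.5295, -0.4171, 0.0827]
ee_rot: [-0.002, 0.999, -0.043, -0.002]
contact_force: [-0.5, -0.2, -0.8]
grip_width: 0.088
grip_force: 0.0
```

Request:
{"api": "move_arm", "payload": {
  "fingers": [0.3, 0, 0, 0, 0],
  "offset": [
    [0, 0, 0],
    [0, 0, 0],
    [0, 0, 0],
    [0, 0, 0],
    [0, 0, 0]
  ],
  "dr": [
    [0, 0, 0],
    [0, 0, 0],
    [0, 0, 0],
    [0, 0, 0],
    [0, 0, 0]
  ]
}}

```text
clock: 2.85
position: [0.5316, -0.4213, 0.0893]
ee_rot: [0.001, 0.999, -0.044, 0.001]
contact_force: [0.1, 0.9, 0.5]
grip_width: 0.0568
grip_force: 0.0
```

Request:
{"api": "move_arm", "payload": {
  "fingers": [0, 0, 0, 0, 0],
  "offset": [
    [0, 0, 0],
    [0, 0, 0],
    [0, 0, 0],
    [0, 0, 0],
    [0, 0, 0]
  ],
  "dr": [
    [0, 0, 0],
    [0, 0, 0],
    [0, 0, 0],
    [0, 0, 0],
    [0, 0, 0]
  ]
}}

```text
clock: 3.27
position: [0.5305, -0.4205, 0.0868]
ee_rot: [-0.0, 0.999, -0.045, 0.0]
contact_force: [0.4, 0.4, 1.0]
grip_width: 0.0238
grip_force: 0.0
```

Request:
{"api": "move_arm", "payload": {
  "fingers": [0, 0, 0, 0, 0],
  "offset": [
    [0, 0, 0],
    [0, 0, 0],
    [0, 0, 0],
    [0, 0, 0],
    [0, 0, 0]
  ],
  "dr": [
    [0, 0, 0],
    [0, 0, 0],
    [0, 0, 0],
    [0, 0, 0],
    [0, 0, 0]
  ]
}}

```text
clock: 3.68
position: [0.5305, -0.4205, 0.0868]
ee_rot: [-0.0, 0.999, -0.045, -0.0]
contact_force: [-0.5, 0.1, 0.1]
grip_width: 0.0004
grip_force: 0.0
```

The fingers shut on nothing, so the grasp missed. I'll look again before moving anything.

```bash
python3 look.py f.png
python3 - <<'E'
from h import *
a=grab_frame('side').copy()
b=cv2.imread('pics/f.png')[:,:,::-1]
s=grab_frame('scene')
p=proj('side',[[.530,-.422,.095]])[0].round();print(p,proj('scene',[[.530,-.4205,.0868]]))
c=cv2.resize(s[130:258,170:340],(512,384))
save(cv2.resize(np.hstack([a,c]),(800,300)),'g.png')
for n in['large_box_knob','large_box_cover']:
  for r in boxes_of(n,'side'): print(n,r['p'],np.array(r['extent'])*[512,384,512,384])
E
```

```text
tcp [ 0.5305 -0.4205  0.0868] tooly yaw deg -95.1 q [-0.85  0.53  1.42 -0.    1.19  0.81] 3.6833
0.93 [224. 195. 284. 237.] centre [ 547.4 -425.2] size [28.3 21.7] bar yaw 79.279785
[237. 189.] [[232.60502902 201.22655872]]
large_box_knob 0.49 [225.6896 184.8192 247.6032 197.4144]
```

View pics/f.png

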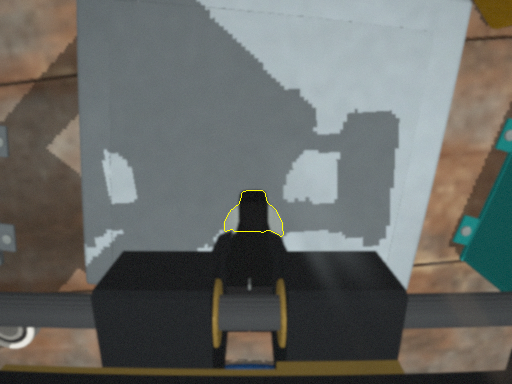

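View pics/g.png

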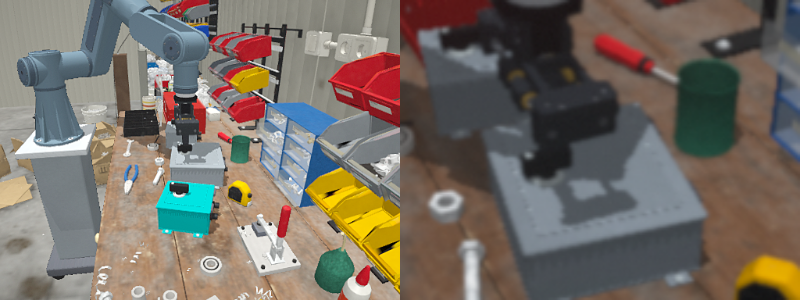

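The wrist view shows the fingers shut, with the bar's far end still visible at (253,192) beyond them. I'll check that geometry against the calibration.

Run:
```python
from h import *
print(proj('wrist',[[.555,-.424,.107],[.505,-.420,.107],[.530,-.422,.107],[.5305,-.4205,.0868],[.530,-.422,.075]]).round(1))
for n in['large_box_knob_grip']:
  for r in cut_out(n,'wrist'): print(r['p'],np.array(r['extent'])*[512,384,512,384])
print(ray('wrist',[[253,191]],.107),ray('wrist',[[224,225],[284,225]],.075))
s=read_state();print(s['grip_width'],s['grip_force'],s['contact_force'],s['ft_torque'],s['clock'])
```

```text
[[251.3 196.6]
 [252.  292.6]
 [251.7 246.8]
 [248.5 229.8]
 [251.3 222.4]]
0.85 [221.5936 190.0032 282.624  294.7968]
[[ 0.55759973 -0.42501499  0.107     ]] [[ 0.52978143 -0.40641539  0.075     ]
 [ 0.52674388 -0.44037123  0.075     ]]
0.0005964346108768984 0.0 [-0.49797306  0.21868189  0.57896185] [ 0.10138373  0.10141237 -0.03902378] 4.0333
```

Run:
```python
from h import *
w=grab_frame('wrist')[170:310,190:310];s=grab_frame('scene')[165:225,195:265]
f=lambda i:np.clip(255*(cv2.resize(i,(400,467),interpolation=cv2.INTER_CUBIC)/255.)**.45,0,255).astype(np.uint8)
save(np.hstack([f(w),f(s)]),'k.png')
```

```text
(no output)
```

View pics/k.png

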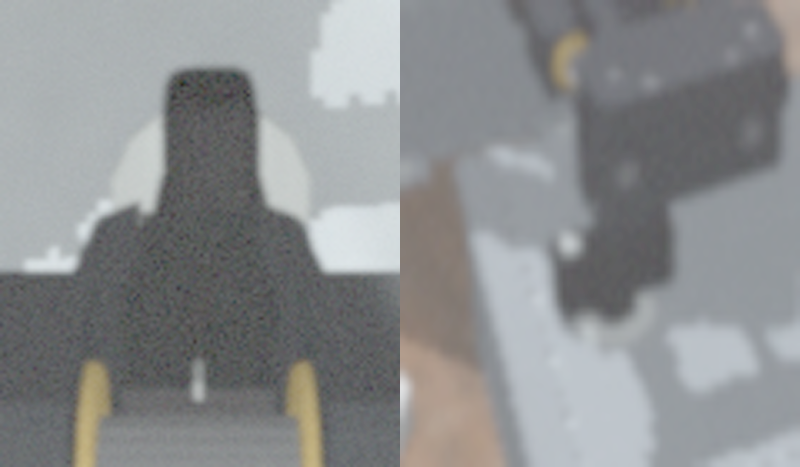

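The image and the width reading don't settle it. A small turn will: if the bar is held, it stays fixed in the wrist picture.

Request:
{"api": "move_arm", "payload": {
  "fingers": [0, 0, 0, 0, 0],
  "offset": [
    [0, 0, 0],
    [0, 0, 0],
    [0, 0, 0],
    [0, 0, 0],
    [0, 0, 0]
  ],
  "dr": [
    [0, 0, 0.06],
    [0, 0, 0.12],
    [0, 0, 0.18],
    [0, 0, 0.24],
    [0, 0, 0.24]
  ]
}}

```text
clock: 4.55
position: [0.5305, -0.4205, 0.0868]
ee_rot: [0.0, 0.997, 0.076, 0.0]
contact_force: [0.3, 0.2, -0.4]
grip_width: 0.0004
grip_force: 0.0
```

Run:
```python
from h import *
s=read_state();print(s['grip_width'],s['contact_force'],s['ft_torque'],s['clock'])
w=grab_frame('wrist')
sub=w[170:310,150:350]
g=sub.max(2)
for r in range(185,240,6):
    d=np.nonzero(w[r,190:320].max(1)<75)[0]+190
    print(r,(d.min(),d.max()) if len(d) else None)
for x in [.5215,.5305,.5395]: print(x,proj('wrist',[[x,-.4205,z] for z in(.0868,.1058,.125)]).round(0).tolist())
save(cv2.resize(np.clip(255*(sub/255.)**.45,0,255).astype(np.uint8),None,fx=4,fy=4,interpolation=cv2.INTER_CUBIC),'l.png')
```

```text
0.00037115777053281 [ 0.305298    0.23756046 -0.39072202] [ 0.04584862  0.1111555  -0.02411833] 4.55
185 None
191 (np.int64(252), np.int64(259))
197 (np.int64(248), np.int64(273))
203 (np.int64(247), np.int64(275))
209 (np.int64(246), np.int64(276))
215 (np.int64(245), np.int64(275))
221 (np.int64(240), np.int64(273))
227 (np.int64(236), np.int64(272))
233 (np.int64(227), np.int64(273))
239 (np.int64(217), np.int64(281))
0.5215 [[246.0, 245.0], [246.0, 262.0], [245.0, 282.0]]
0.5305 [[249.0, 230.0], [249.0, 245.0], [248.0, 264.0]]
0.5395 [[251.0, 214.0], [251.0, 228.0], [252.0, 245.0]]
```

View pics/l.png

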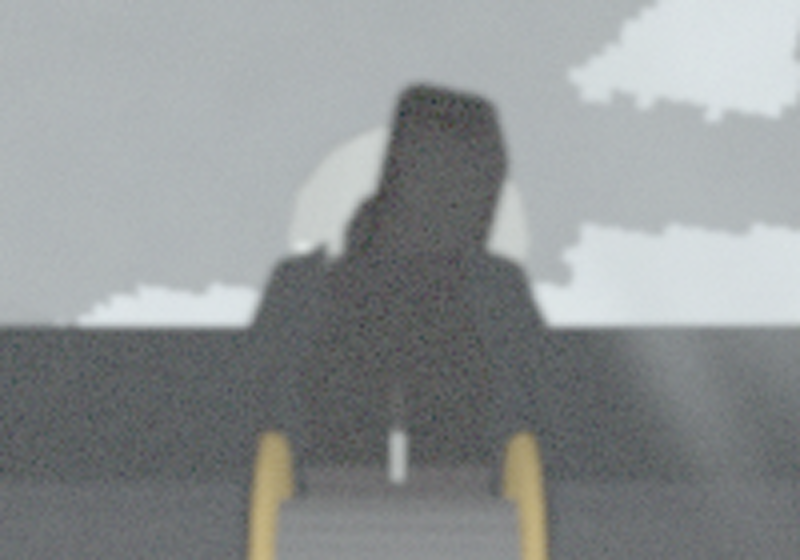

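The bar did not turn with the tool, so the fingers have closed above it and the real tips must be higher than reported. I'll check the camera height against the known 190 x 170 cover, using saved picture d.

Run:
```python
from h import *
im=cv2.imread('pics/d.png')
c=calibration('wrist');K=np.array([[c['fx'],0,c['cx']],[0,c['fy'],c['cy']],[0,0,1]]);D=np.array(c['D'],float);print(c['fx'],D)
uv=np.array([[138,35],[355,22],[350,210],[160,215]],float)
O=np.array([[85,95,0],[85,-95,0],[-85,-95,0],[-85,95,0]],float)
ok,r,t=cv2.solvePnP(O,uv,K,D);R=cv2.Rodrigues(r)[0];print('cam in box frame mm',(-R.T@t).ravel().round(1), 'reproj',(cv2.projectPoints(O,r,t,K,D)[0].reshape(-1,2)-uv).round(1).tolist())
# camera position now & expected at d: tcp z + offset
Rw=cv2.Rodrigues(np.array(c['rvec'],float))[0];o=-Rw.T@np.ravel(c['tvec']);s=read_state();print('cam above tcp now',o-np.array(s['position']))
# finger tips in start/d pictures: px of TCP+-44mm in tool y, at several depths, cam frame fixed
from scipy.spatial.transform import Rotation as RR
q=s['ee_rot'];M=RR.from_quat([*q[1:],q[0]]).as_matrix();p=np.array(s['position'])
for back in(0,.01,.019,.03):
  for sx in(-.009,.009): print(back,sx,proj('wrist',[p+M@[sx,sy,-back] for sy in(-.061,-.044,.044,.061)]).round().tolist())
```

```text
345.42848486765376 [-0.05003034  0.          0.          0.          0.        ]
cam in box frame mm [ 31.  -18.8 323.5] reproj [[0.1, 0.2], [0.2, -0.1], [-0.1, -0.1], [-0.2, 0.1]]
cam above tcp now [0.07024928 0.0102639  0.17122323]
0 -0.009 [[136.0, 245.0], [168.0, 245.0], [330.0, 245.0], [361.0, 245.0]]
0 0.009 [[133.0, 214.0], [165.0, 214.0], [332.0, 214.0], [364.0, 214.0]]
0.01 -0.009 [[131.0, 253.0], [163.0, 253.0], [334.0, 253.0], [367.0, 253.0]]
0.01 0.009 [[127.0, 220.0], [161.0, 221.0], [337.0, 221.0], [370.0, 220.0]]
0.019 -0.009 [[125.0, 261.0], [159.0, 262.0], [338.0, 262.0], [373.0, 261.0]]
0.019 0.009 [[121.0, 227.0], [156.0, 227.0], [341.0, 227.0], [377.0, 227.0]]
0.03 -0.009 [[116.0, 272.0], [153.0, 273.0], [344.0, 273.0], [381.0, 273.0]]
0.03 0.009 [[112.0, 237.0], [150.0, 237.0], [347.0, 237.0], [385.0, 237.0]]
```

By the wrist camera's calibration, the visible fingertips lie about 25 mm behind the reported TCP. The tips are therefore near z = 0.112, just above the bar's top at 0.107, which explains the miss. I'll reopen, turn back and descend in small steps while watching the force.

Request:
{"api": "move_arm", "payload": {
  "fingers": [0.6, 0.6, 0.6, 0.6, 0.6],
  "offset": [
    [0, -1, 3],
    [0, -2, 3],
    [0, -2, 3],
    [0, -2, 3],
    [0, -2, 3]
  ],
  "dr": [
    [0, 0, -0.06],
    [0, 0, -0.12],
    [0, 0, -0.18],
    [0, 0, -0.24],
    [0, 0, -0.24]
  ]
}}

```text
clock: 5.02
position: [0.5305, -0.4225, 0.0898]
ee_rot: [0.0, 0.999, -0.047, 0.0]
contact_force: [-0.9, -1.2, 0.5]
grip_width: 0.0316
grip_force: 0.0
```

Request:
{"api": "move_arm", "payload": {
  "fingers": [0.6, 0.6, 0.6, 0.6, 0.6],
  "offset": [
    [0, 0, 0],
    [0, 0, 0],
    [0, 0, -4],
    [0, 0, -8],
    [0, 0, -12]
  ],
  "dr": [
    [0, 0, 0],
    [0, 0, 0],
    [0, 0, 0],
    [0, 0, 0],
    [0, 0, 0]
  ]
}}

```text
clock: 5.43
position: [0.5304, -0.4224, 0.0773]
ee_rot: [-0.0, 0.999, -0.044, -0.0]
contact_force: [-0.1, 0.1, -0.6]
grip_width: 0.0529
grip_force: 0.0
```

Request:
{"api": "move_arm", "payload": {
  "fingers": [0.6, 0.6, 0.6, 0.6],
  "offset": [
    [0, 0, -2],
    [0, 0, -4],
    [0, 0, -5],
    [0, 0, -5]
  ],
  "dr": [
    [0, 0, 0],
    [0, 0, 0],
    [0, 0, 0],
    [0, 0, 0]
  ]
}}

```text
clock: 5.77
position: [0.5304, -0.4223, 0.0724]
ee_rot: [-0.0, 0.999, -0.045, -0.0]
contact_force: [-0.3, -0.3, 0.2]
grip_width: 0.053
grip_force: 0.0
```

There is no contact at a reported 0.072, which is already below the cover top, so the tips are indeed short. I continue down.

Request:
{"api": "move_arm", "payload": {
  "fingers": [0.6, 0.6, 0.6, 0.6, 0.6],
  "offset": [
    [0, 0, -2],
    [0, 0, -4],
    [0, 0, -6],
    [0, 0, -8],
    [0, 0, -10]
  ],
  "dr": [
    [0, 0, 0],
    [0, 0, 0],
    [0, 0, 0],
    [0, 0, 0],
    [0, 0, 0]
  ]
}}

```text
clock: 6.18
position: [0.5305, -0.4224, 0.0626]
ee_rot: [-0.0, 0.999, -0.045, -0.0]
contact_force: [0.4, -0.2, 0.9]
grip_width: 0.0531
grip_force: 0.0
```

Request:
{"api": "move_arm", "payload": {
  "fingers": [0, 0, 0, 0, 0],
  "offset": [
    [0, 0, 0],
    [0, 0, 0],
    [0, 0, 0],
    [0, 0, 0],
    [0, 0, 0]
  ],
  "dr": [
    [0, 0, 0],
    [0, 0, 0],
    [0, 0, 0],
    [0, 0, 0],
    [0, 0, 0]
  ]
}}

```text
clock: 6.6
position: [0.5306, -0.4225, 0.063]
ee_rot: [0.0, 0.999, -0.045, 0.0]
contact_force: [0.1, -0.1, -0.6]
grip_width: 0.0215
grip_force: 0.0
```

Request:
{"api": "move_arm", "payload": {
  "fingers": [0, 0, 0],
  "offset": [
    [0, 0, 0],
    [0, 0, 0],
    [0, 0, 0]
  ],
  "dr": [
    [0, 0, 0],
    [0, 0, 0],
    [0, 0, 0]
  ]
}}

```text
clock: 6.85
position: [0.5306, -0.4226, 0.0629]
ee_rot: [0.0, 0.999, -0.045, 0.0]
contact_force: [0.2, -0.4, 0.5]
grip_width: 0.0137
grip_force: 30.0
```

The bar is gripped at 13.7 mm with 30 N. Now the turn.

Request:
{"api": "move_arm", "payload": {
  "fingers": [0, 0, 0, 0, 0],
  "offset": [
    [0, 0, 0],
    [0, 0, 0],
    [0, 0, 0],
    [0, 0, 0],
    [0, 0, 0]
  ],
  "dr": [
    [0, 0, 0.1],
    [0, 0, 0.2],
    [0, 0, 0.3],
    [0, 0, 0.4],
    [0, 0, 0.5]
  ]
}}

```text
clock: 7.27
position: [0.5304, -0.4214, 0.0629]
ee_rot: [-0.001, 0.978, 0.206, -0.0]
contact_force: [-1.5, 4.1, 3.2]
grip_width: 0.0136
grip_force: 30.0
```

Request:
{"api": "move_arm", "payload": {
  "fingers": [0, 0, 0, 0, 0],
  "offset": [
    [0, 0, 0],
    [0, 0, 0],
    [0, 0, 0],
    [0, 0, 0],
    [0, 0, 0]
  ],
  "dr": [
    [0, 0, 0.1],
    [0, 0, 0.2],
    [0, 0, 0.3],
    [0, 0, 0.4],
    [0, 0, 0.5]
  ]
}}

```text
clock: 7.68
position: [0.5295, -0.4204, 0.0625]
ee_rot: [-0.002, 0.897, 0.442, -0.0]
contact_force: [-5.7, 5.9, 4.5]
grip_width: 0.0139
grip_force: 30.0
```

Request:
{"api": "move_arm", "payload": {
  "fingers": [0, 0, 0, 0, 0],
  "offset": [
    [0, 0, 0],
    [0, 0, 0],
    [0, 0, 0],
    [0, 0, 0],
    [0, 0, 0]
  ],
  "dr": [
    [0, 0, 0.1],
    [0, 0, 0.2],
    [0, 0, 0.3],
    [0, 0, 0.4],
    [0, 0, 0.45]
  ]
}}

```text
clock: 8.1
position: [0.5284, -0.4199, 0.0622]
ee_rot: [-0.004, 0.776, 0.631, -0.0]
contact_force: [-8.3, 7.0, 6.3]
grip_width: 0.0138
grip_force: 30.0
```

```bash
python3 -c "
from h import *
s=read_state();print(s['ft_torque'],s['contact_force'],s['grip_width'],s['joint_pos'])"
```

```text
[ 1.32402632  1.23720985 -0.05041419] [-8.33398617  7.03953094  6.26630628] 0.013777029401174931 [-8.46797632e-01  5.56762912e-01  1.43182681e+00 -1.91575223e-04
  1.16039352e+00 -6.42088332e-01]
```

Request:
{"api": "move_arm", "payload": {
  "fingers": [0, 0, 0.6, 0.6, 0.6],
  "offset": [
    [0, 0, 0],
    [0, 0, 0],
    [0, 0, 0],
    [0, 0, 10],
    [0, 0, 25]
  ],
  "dr": [
    [0, 0, 0.06],
    [0, 0, 0.06],
    [0, 0, 0.06],
    [0, 0, 0.06],
    [0, 0, 0.06]
  ]
}}

```text
clock: 8.52
position: [0.5298, -0.4217, 0.0871]
ee_rot: [-0.001, 0.758, 0.652, -0.0]
contact_force: [0.1, -0.0, 0.8]
grip_width: 0.0318
grip_force: 0.0
```

Request:
{"api": "move_arm", "payload": {
  "fingers": [0.6, 0.6, 0.6, 0.6, 0.6],
  "offset": [
    [0, 0, 20],
    [0, 0, 45],
    [0, 0, 80],
    [0, 0, 115],
    [0, 0, 145]
  ],
  "dr": [
    [0, 0, 0],
    [0, 0, 0],
    [0, 0, 0],
    [0, 0, 0],
    [0, 0, 0]
  ]
}}

```text
clock: 8.93
position: [0.531, -0.4231, 0.2375]
ee_rot: [0.002, 0.758, 0.652, -0.0]
contact_force: [0.6, -0.6, 0.2]
grip_width: 0.0529
grip_force: 0.0
```

Run:
```python
from h import *
a=grab_frame('wrist');s=grab_frame('scene')
c=cv2.resize(s[160:260,190:320],(499,384))[:,:288]
save(cv2.resize(np.hstack([a,c]),(800,384)),'m.png')
print(read_state()['clock'])
```

```text
9.0333
```

View pics/m.png

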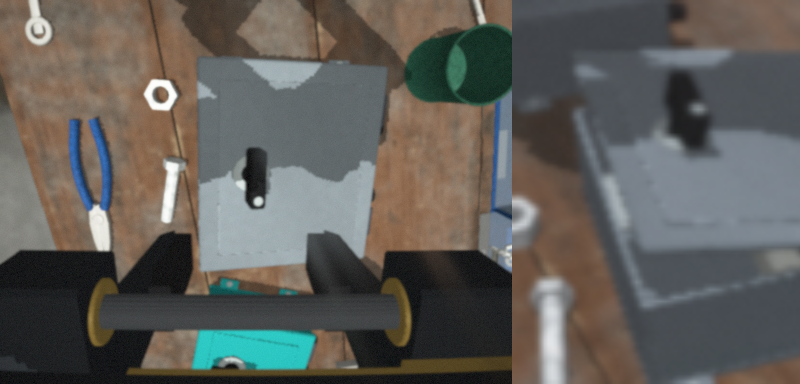

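The picture shows the cover sprung open along its front edge and the bar from (255,150) to (258,207), parallel to the front edge within about 5°. The arm is well clear, so I let the cover settle for a moment and hand in.

Request:
{"api": "move_arm", "payload": {
  "fingers": [0.6, 0.6, 0.6, 0.6, 0.6],
  "offset": [
    [0, 0, 10],
    [0, 0, 20],
    [0, 0, 20],
    [0, 0, 20],
    [0, 0, 20]
  ],
  "dr": [
    [0, 0, 0],
    [0, 0, 0],
    [0, 0, 0],
    [0, 0, 0],
    [0, 0, 0]
  ]
}}

```text
clock: 9.45
position: [0.5302, -0.4222, 0.2517]
ee_rot: [-0.001, 0.758, 0.652, -0.0]
contact_force: [-0.1, -0.1, 0.5]
grip_width: 0.0528
grip_force: 0.0
```

Request:
{"api": "move_arm", "payload": {
  "fingers": [0.6, 0.6, 0.6, 0.6, 0.6],
  "offset": [
    [0, 0, 0],
    [0, 0, 0],
    [0, 0, 0],
    [0, 0, 0],
    [0, 0, 0]
  ],
  "dr": [
    [0, 0, 0],
    [0, 0, 0],
    [0, 0, 0],
    [0, 0, 0],
    [0, 0, 0]
  ]
}}

```text
clock: 9.87
position: [0.5305, -0.4224, 0.2526]
ee_rot: [-0.0, 0.758, 0.652, -0.0]
contact_force: [-0.3, 0.5, 0.2]
grip_width: 0.0528
grip_force: 0.0
```

```bash
python3 -c "
from bench import *
print(close_job())"
```

```text
the job is handed in; nothing more can be done
None
```

I turned the larger enclosure's knob about 1.5 rad anticlockwise and let go; the last picture shows its cover sprung ajar, I never touched the smaller enclosure, and I handed the job in at about 10 s (no verdict came back).

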